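Refit the lens of a showcase spotlight

ROBOT

A 6-joint arm with a two-finger parallel gripper is mounted at the origin on the work surface. World frame = base frame: x ahead of the robot, y to its left, z up, the work surface at z = 0. Lengths are in mm, angles in degrees, forces in N, time in s.
With the tool pointing down it reaches from about 350 to 975 mm from the base axis. Payload 17.4 kg.
Tool frame: the origin (TCP) lies midway between the tips of the shut fingers; the grasp point (between the pads) lies 19 mm behind it (bot.pinch_z is the distance from the TCP to the grasp point, in mm); z points along the fingers, x is the direction in which the jaws open and shut, and the axes are right-handed (so a half turn about z gives the same grasp; the last joint's range is limited). The gripper opens to 85 mm and grips with 20 to 120 N. Pads are 22 mm wide; open, the fingers measure 114 mm over their backs; the gripper's body (76 mm by 85 mm) begins 54 mm behind the grasp point. The pads swing forward as they close: fully open they stand 13 mm farther back than shut.
Start: joints at [67.105, 6.646, 82.598, -0, 90.757, -2.166], TCP at [238.93, 631.304, 231.303] pointing down, gripper open.
Joint ranges: [-162.19, 162.19], [-47.58, 125.68], [4.15, 143.07], [-65.23, 245.23], [0.69, 171.88], [-170.13, 170.13]. Speed limits (degrees/s): [108.29, 108.29, 127.2, 180, 180, 180].

INTERFACE

Orientations are given as a 3x3 rotation matrix whose columns are the frame's x, y, z axes.
In Python, from workcell import observe, optics, sign_off, bot gives the robot as it stands.
- The arm moves only by the shell command python3 -m inch 'ROWS' [FORCE]. ROWS is JSON, one flat list of numbers, 7 for each row, row after row: the closure, from 0 (fully open) to 1 (shut), then the shift along the tool's x, y, z in units of 25 mm (1.0 is 25 mm), then the turn, a rotation vector about the tool's x, y, z in units of 6 degrees (1.0 is 6 degrees). A call has 1 to 20 rows; each row shifts and turns the commanded pose from where the row before left it, along the tool's axes as they then stand; what a row does not reach is not made up. A row lasts 1/12 s, in which the tool goes at most 41.7 mm and 7.16 degrees, less where a joint would pass 70% of its speed; a pose out of reach is approached as far as the arm can. A call is refused whole if a number of a shift passes 1 or a number of a turn 1, either way. A call with a gripper value outside its range is refused whole. The fingers move at their own pace and stop on an object; FORCE is the grip in N (left out, the last holds). Time passes only in rows, so rows that do not move let the fingers close. It gives the time, the measured TCP pose, the force and the opening at its end, in the units of the state.
- observe(): the state, without advancing time (a new reading comes with each control period).
- optics.snapshot(name): name is "side" or "top" or "wrist"; returns a dict with "frame" (480x640x3 uint8, red, green, blue), "intrinsics" (3x3 intrinsics, pixels), "k1" (the pictures are not rectified: a ray, as slopes to the right and down, at radius r is drawn at 1 + k1 r^2 times it, then the intrinsics apply), "R" (3x3) and "t" (3): a world point X has camera coordinates R X + t. Camera axes: x right, y down, z forward; pixel columns grow to the right and rows downward; lengths in mm; the calibration is good to about 2 mm. A picture is of the moment at which its call begins. There is no depth.
- sign_off(): hands the job in, once; it reports no verdict.
The state is a dict: "time_s": time; "qpos": joint angles; "qd": joint speeds; "tau": joint torques, N m; "tool_pos": TCP position; "orientation": TCP orientation; "force": force on the tool from outside, world axes, zero at the start; "moment": the same for the moment, N m; "width": finger opening in mm.
Only numpy, scipy, OpenCV 4.12 (cv2) and the standard library are available. Lean on these libraries where they do the work, as an engineer would, in place of code of your own. Each camera call takes 0.05 s, during which the arm holds its last target.

TASK

Lower the amber lens gently into the open cell of the spotlight, dropping it no more than about a centimetre, and let go of it. Then put the brass ring with the three black dots over it, pins down the three gaps, and screw it clockwise until it is snug, so that it holds the lens firmly against its spring seat, without overtightening, which would crack the glass. Leave the other things on the counter where they are.

Things in the scene. Friction and masses are not known exactly. Their poses are not given: they have to be found in the camera images.
- spotlight: showcase spotlight head, fixed, face up: dark finned body 72 mm across up to 45 mm high, then an aluminium tube (the cell) of outside diameter 36, bore 32, from 45 to 75 mm above the table. Origin: centre of its underside, z up. Three thread rails, 3 mm thick, stick out of the tube to diameter 46. The ring goes over the outside of the tube; the space around the tube is free for fingers.
- cell_rim (a point): centre of the cell's mouth, level with the tube's rim, 75 mm above the table; axes as spotlight
- thread_gap (a point): middle of one of the three entry gaps between the rails, 21.5 mm from the axis along spotlight +x, at rim height. The gaps lie at 0, 120 and 240 degrees from spotlight x, each 36 degrees (13.5 mm) wide and marked by a white line on the dark shoulder below. Each takes one pin of the ring
- rail_start (a point): where the underside of a rail begins, 18 degrees clockwise (from above) of the gap's middle. The point is 5 mm below the rim; the rails of this lamp may sit up to 1.5 mm higher or lower. From there the underside falls 7.5 mm over 84 degrees clockwise (0.089 mm per degree), so clockwise turning draws the ring down. Friction keeps the ring where it is left. All three rails are alike
- cell_inside (a point): a point on the cell's axis 10 mm below the rim, near the top of the black sprung seat that carries the lens. The free seat's top is 10 to 10.5 mm below the rim. Pressed, it yields 2 mm, from 2 N at first to 10 N, then stops hard. Snug: seat at or nearly at its stop, 9 N or more on the lens by itself; over 22 N the glass cracks
- lens: amber glass lens: disc of diameter 30 mm, cylindrical edge 14 mm high, lower edge bevelled 1.5 mm, shallow dome on top within diameter 22. Origin: centre of its flat underside, z up. About 30 g. Fits the bore with 1 mm play all round, flat side down, and stands 3.5 to 4 mm proud of the rim when on the free seat. Held with the fingertips 9 mm above its underside, they stay clear of the rim
- ring: brass retaining ring with twelve flat sides, 56 mm across flats (one flat faces its x axis), 20.5 mm high, 49 mm wide inside. Origin: centre of its underside, z up. It lies lip up, as it is fitted. About 90 g. Pressed down lightly and turned clockwise, it runs free until its pins meet the rails; from there it pulls the hand down as it turns. It may be let go and regripped on the way
- ring_lip (a point): centre of the underside of the ring's top lip, 16.5 mm above the ring's origin; the lip is 4 mm thick, has a 22 mm hole and bears on the lens's top edge. With the lip on the free lens and the pins in the gaps, the ring's underside is 12.5 to 13 mm below the rim, pins 0.5 to 4 mm lower than the rails' beginning, so it can be turned; with the pins on top of the rails it stands higher
- ring_pin (a point): one of three steel pins, 5 mm in diameter, that point inwards at 0, 120 and 240 degrees from ring x, 3 mm above its underside, ends 20 mm from the axis; this point is 21.5 mm from the axis along ring x. A black dot on the lip marks each pin. The ring is snug 28 to 32 degrees past the point where the pins meet the rails (50 to 97 from the gap's middle); 37 may crack the glass
- vase: small blue ceramic cup vase, 48 mm wide, 75 high. Bystander; origin under its middle
- goblet: copper goblet, 60 mm wide, 130 high. Bystander; origin under its middle
- clear_lens: clear glass disc 50 mm across, 9 thick: belongs to another lamp. Bystander; origin under its middle
- napkin_ring: plain smooth brass napkin ring 62 mm across, 22 high, open through, without black dots: not the retaining ring. Bystander; origin under its middle
- match_box: wooden box 80 x 50 x 30 mm. Bystander; origin under its middle
- screwdriver: screwdriver lying on the table; origin under its middle. Bystander
- duck: small wooden duck with a green head, 75 mm long, 70 high. Bystander; origin under its middle
There are look-alikes about, which are no part of the job. Leave any pink look-alike of the spotlight alone.

How it is judged:
By the outcome, as a careful person would: the job done as asked, in the order asked, and still so for the second after the job is handed in, with the robot touching nothing.
It also fails if it takes over 72 s, if anything falls off the work surface, if the arm or the gripper's body presses on something with over 40 N, if the wrist force passes 120 N, or if a joint passes its speed limit or range.

## Working session

There is one attempt and no reset: what is moved stays moved. The work goes in short steps, Python scripts to look and compute and a shell command to move; the robot and the scene stay as the last step left them, time stands still between calls to the robot, and variables do not carry over. Pictures are saved under pics/ and viewed, and the job is handed in when it is done.

```bash
ls; mkdir -p pics; cat > h.py <<'E'
import numpy as np, cv2
from workcell import observe, optics, sign_off, bot
def snap(n,f):
    s=optics.snapshot(n); cv2.imwrite('pics/'+f+'.png',s['frame'][:,:,::-1]); 
    np.savez('pics/'+f+'.npz',**{k:np.array(v) for k,v in s.items()}); return s
def load(f): return dict(np.load('pics/'+f+'.npz'))
def ray(s,u,v):
    K=s['intrinsics']; 
    p=cv2.undistortPoints(np.array([[[u,v]]],float),K,np.array([float(s['k1']),0,0,0]))[0,0]
    d=s['R'].T@np.array([p[0],p[1],1]); c=-s['R'].T@s['t']; return c,d
def onz(s,u,v,z):
    c,d=ray(s,u,v); return c+d*(z-c[2])/d[2]
def proj(s,X):
    X=np.atleast_2d(np.array(X,float)); p,_=cv2.projectPoints(X,cv2.Rodrigues(s['R'])[0],np.array(s['t'],float),s['intrinsics'],np.array([float(s['k1']),0,0,0.])); return p[:,0]
E
python3 - <<'E'
from h import *
print(observe())
for n in('side','top','wrist'):
    s=snap(n,n+'0'); print(n,s['k1'],-s['R'].T@s['t'],s['intrinsics'][0,0])
E
```

```text
pics
{'time_s': 0.0, 'qpos': array([ 6.71033424e+01,  6.67587583e+00,  8.26355689e+01, -1.40264211e-03,
        9.07569447e+01, -2.16841496e+00]), 'qd': array([-0.00753367,  0.05106422, -0.05096604,  0.02885212, -0.05379741,
        0.0437762 ]), 'tau': array([-5.21004782e-03, -7.31961823e+01, -6.32509375e+01, -3.45271465e-04,
        5.91033924e-03,  3.66937388e-05]), 'tool_pos': array([238.87702252, 631.11579819, 230.54348406]), 'orientation': array([[ 3.53935932e-01,  9.35269566e-01, -4.41852915e-04],
       [ 9.35268908e-01, -3.53936208e-01, -1.10909820e-03],
       [-1.19369354e-03, -2.07015873e-05, -9.99999287e-01]]), 'force': array([-0.69627424,  0.01916077, -0.54325796]), 'moment': array([-0.00493817,  0.0054597 ,  0.05440988]), 'width': 85.01388026057793}
side -0.18388840534678172 [ 364.02190716 -975.33237482  934.03394571] 571.204381636149
top -0.054303918843679765 [ 420.18325286   -3.41653804 1054.99333536] 466.86611849425185
wrist 0.030456587340997758 [174.68925037 655.55310868 373.66978885] 426.1784062789553
```

View pics/top0.png

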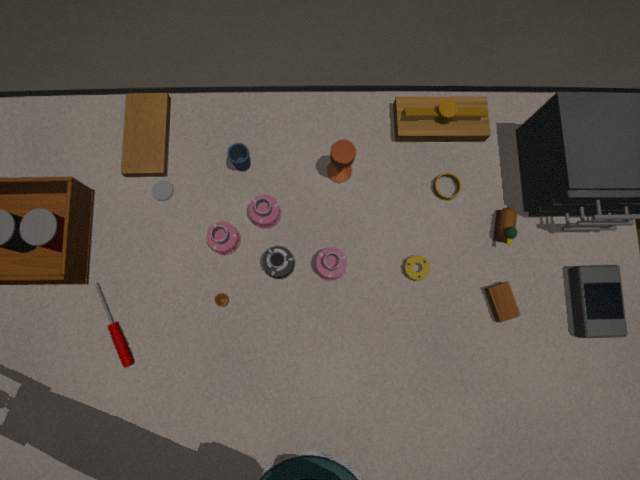

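View pics/side0.png

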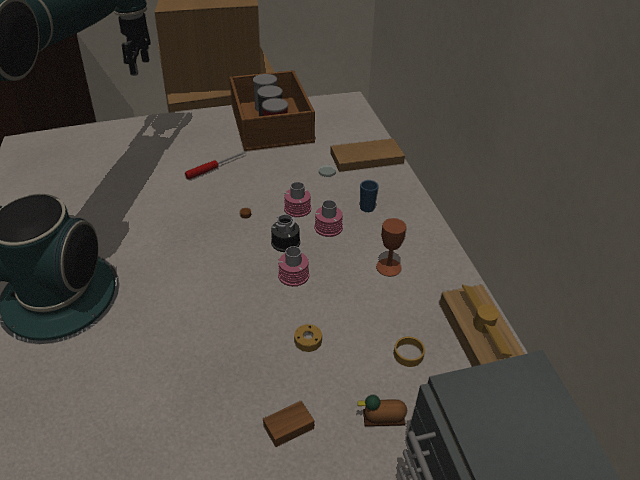

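View pics/wrist0.png

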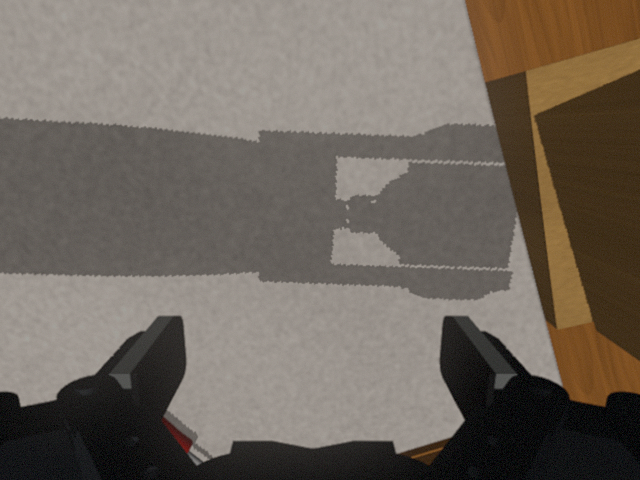

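Top view: lens candidates are the amber disc (222,300) and the clear disc (162,190), which is larger and colourless. The ring is (417,267), with a lip and dots; the plain one at (447,186) is the napkin ring. The spotlight is the dark one (279,261), and the pink ones at (222,237), (264,210) and (331,263) are look-alikes. I'll confirm these in a crop.

```bash
python3 - <<'E'
from h import *
im=cv2.imread('pics/top0.png')
def c(u,v,r,z): return cv2.resize(im[v-r:v+r,u-r:u+r],(z,z),interpolation=cv2.INTER_CUBIC)
a=np.hstack([c(279,261,22,390),c(417,267,22,390)])
cv2.imwrite('pics/crop0.png',a)
cv2.imwrite('pics/crop1.png',c(222,300,18,300))
s=load('top0')
for n,u,v,z in [('spot rim',278,260,75),('spot base',279,262,45),('ring',417,267,20),('lens',222,300,14),('pinkR',331,262,75),('pinkL',220,236,75)]: print(n,onz(s,u,v,z).round(1))
s=load('side0')
for n,u,v,z in [('spot rim',286,219,75),('ring',308,333,20),('lens',245,211,14)]: print(n,onz(s,u,v,z).round(1))
print(s['R'])
E
```

```text
spot rim [548.9  56.6  75. ]
spot base [548.5  56.3  45. ]
ring [ 535.9 -251.3   20. ]
lens [469.5 184.2  14. ]
pinkR [543.2 -55.3  75. ]
pinkL [602.  179.9  75. ]
spot rim [553.7  54.5  75. ]
ring [ 536.4 -249.6   20. ]
lens [470.3 183.4  14. ]
[[ 0.97213944 -0.23419861  0.00979432]
 [-0.14724746 -0.642656   -0.75187196]
 [ 0.18238175  0.7294822  -0.65923639]]
```

View pics/crop0.png

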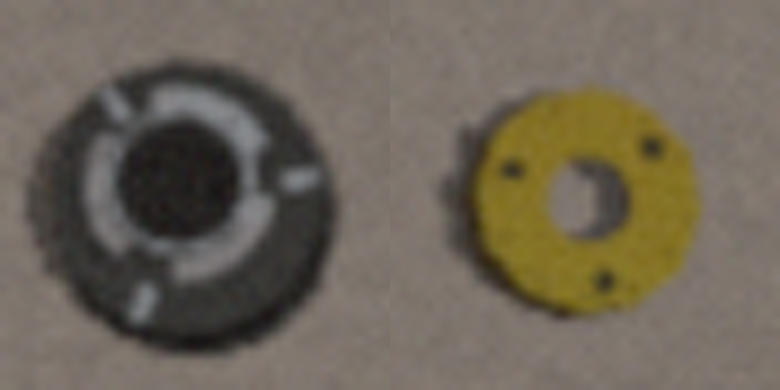

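View pics/crop1.png

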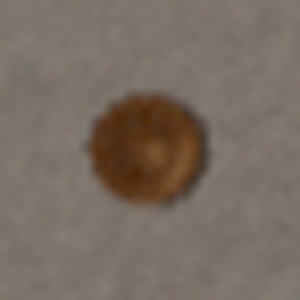

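```bash
python3 -m inch '[0,-0.9,1,0,0,0,0, 0,-0.9,1,0,0,0,0, 0,-0.9,1,0,0,0,0, 0,-0.9,1,0,0,0,0, 0,-0.9,1,0,0,0,0, 0,-0.9,1,0,0,0,0, 0,-0.9,1,0,0,0,0, 0,-0.9,1,0,0,0,0, 0,-0.9,1,0,0,0,0, 0,-0.9,1,0,0,0,0, 0,-0.9,1,0,0,0,0, 0,-0.9,1,0,0,0,0, 0,-0.9,1,0,0,0,0, 0,-0.9,0.5,0,0,0,0, 0,-0.5,0,0,0,0,0, 0,0,0,0,0,0,0, 0,0,0,0,0,0,0]' 20
python3 - <<'E'
from h import *
o=observe();print(o['qpos'].round(1),o['tool_pos'].round(1),o['time_s'],o['orientation'].round(3))
s=snap('wrist','wrist1')
E
```

```text
time_s: 1.57
tool_pos: [438.4, 205.6, 231.5]
orientation: [[0.355, 0.935, 0.0], [0.935, -0.355, 0.0], [0.001, 0.0, -1.0]]
force: [-0.2, 0.3, 0.1]
width: 85.3
[ 22.1 -17.7 105.2   0.   92.5 -47.1] [438.4 205.6 231.5] 1.5667 [[ 0.355  0.935  0.   ]
 [ 0.935 -0.355  0.   ]
 [ 0.001  0.    -1.   ]]
```

View pics/wrist1.png

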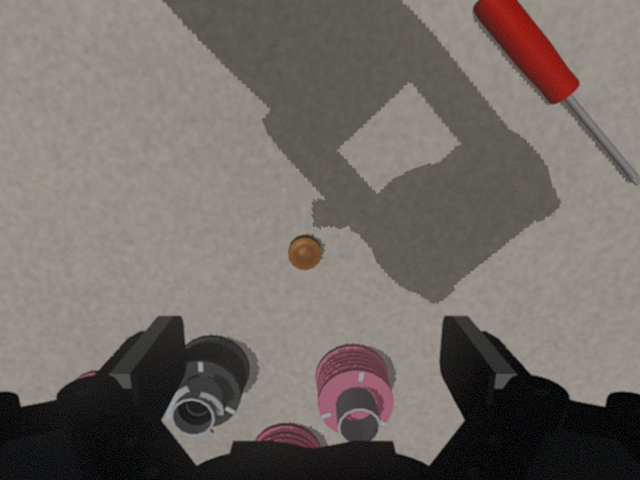

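```bash
python3 - <<'E'
from h import *
s=load('wrist1'); im=s['frame'].astype(int)
m=((im[...,0]-im[...,2]>50)&(im[...,0]-im[...,1]>25)).astype(np.uint8); m[:230]=0;m[275:]=0;m[:,:280]=0;m[:,330:]=0
ys,xs=np.nonzero(m);print(len(xs),xs.min(),xs.max(),ys.min(),ys.max(),xs.mean(),ys.mean())
(u,v),r=cv2.minEnclosingCircle(np.c_[xs,ys].astype(np.float32));print(u,v,r)
p=onz(s,u,v,8);print('lens',p)
a=onz(s,u-r,v,8);b=onz(s,u+r,v,8);print(np.linalg.norm(a-b))
o=observe();print('tool delta',o['orientation'].T@(p-o['tool_pos']))
cv2.imwrite('pics/w1c.png',cv2.resize(s['frame'][325:445,140:260,::-1],(720,720),interpolation=cv2.INTER_CUBIC)[:600])
E
```

```text
814 288 320 238 269 304.28132678132675 253.2199017199017
304.2577209472656 253.2489013671875 16.30571746826172
lens [471.84746931 185.15558955   8.        ]
29.2098029397914
tool delta [ -7.85085714  38.6533959  223.36063646]
```

View pics/w1c.png

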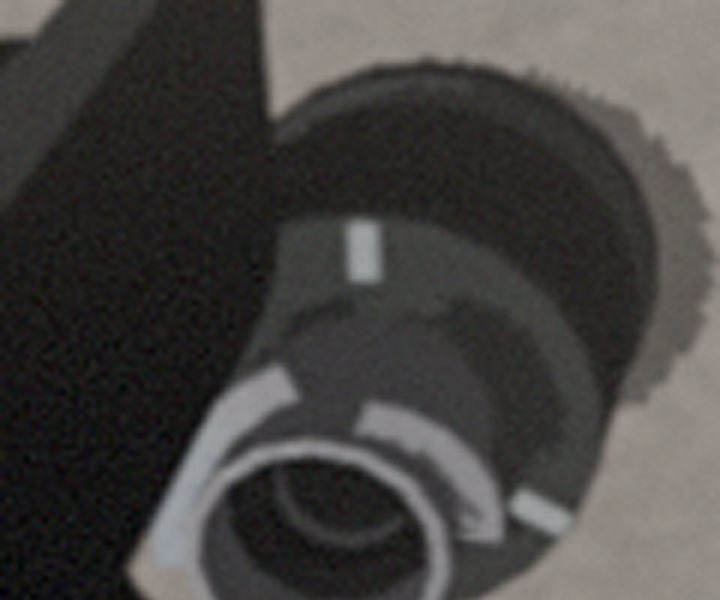

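```bash
python3 -m inch '[0,-0.064,0.305,1,0,0,0, 0,-0.064,0.305,1,0,0,0, 0,-0.064,0.305,1,0,0,0, 0,-0.064,0.305,1,0,0,0, 0,-0.064,0.305,1,0,0,0, 0.2,0,0,1,0,0,0, 0.4,0,0,0.8,0,0,0, 0.4,0,0,0.6,0,0,0, 0.4,0,0,0.4,0,0,0, 0.4,0,0,0,0,0,0, 0.4,0,0,0,0,0,0]' 20
python3 - <<'E'
from h import *
o=observe();print(o['tool_pos'].round(1),o['width'])
s=snap('wrist','wrist2')
E
```

```text
time_s: 2.53
tool_pos: [471.4, 185.3, 36.5]
orientation: [[0.353, 0.936, -0.0], [0.936, -0.353, -0.0], [-0.0, -0.0, -1.0]]
force: [0.4, 0.0, -0.7]
width: 51.2
[471.4 185.3  36.5] 51.24737222719106
```

View pics/wrist2.png

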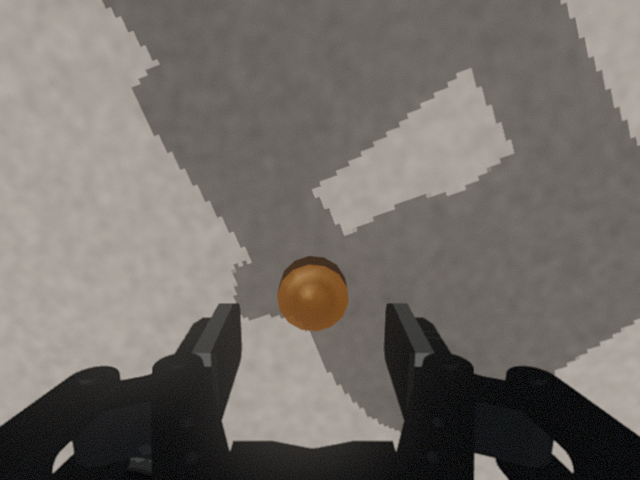

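```bash
python3 - <<'E'
from h import *
s=load('wrist2');o=observe();R=o['orientation'];
for sb in (0,3,6,9): print(sb,proj(s,[o['tool_pos']+R@np.array(p) for p in ([-25.6,-11,-sb],[-25.6,11,-sb],[25.6,-11,-sb])]).round(0).tolist())
im=s['frame'].astype(int)
m=((im[...,0]-im[...,2]>50)&(im[...,0]-im[...,1]>25)).astype(np.uint8)
ys,xs=np.nonzero(m);(u,v),r=cv2.minEnclosingCircle(np.c_[xs,ys].astype(np.float32));print(u,v,r,xs.min(),xs.max(),ys.min(),ys.max())
p=onz(s,(xs.min()+xs.max())/2,(ys.min()+ys.max())/2,10);print(p, R.T@(p-o['tool_pos']))
E
```

```text
0 [[241.0, 297.0], [244.0, 353.0], [384.0, 297.0]]
3 [[240.0, 301.0], [243.0, 357.0], [386.0, 301.0]]
6 [[238.0, 304.0], [241.0, 361.0], [387.0, 304.0]]
9 [[237.0, 307.0], [240.0, 366.0], [389.0, 308.0]]
312.5 297.5 35.672218322753906 277 348 264 330
[471.68609365 185.17630626  10.        ] [-0.12532051 -0.10121518 27.18405132]
```

```bash
python3 -m inch '[0.4,0,0,0.6,0,0,0, 0.4,0,0,0.4,0,0,0, 0.4,0,0,0.2,0,0,0, 0.4,0,0,0.02,0,0,0, 0.5,0,0,0,0,0,0, 0.6,0,0,0,0,0,0, 0.7,0,0,0,0,0,0, 0.8,0,0,0,0,0,0, 0.8,0,0,0,0,0,0, 0.8,0,0,0,0,0,0]' 25
python3 - <<'E'
from h import *
o=observe();print(o['tool_pos'].round(1),o['width'])
s=snap('wrist','wrist3')
E
```

```text
time_s: 3.42
tool_pos: [471.9, 184.7, 6.6]
orientation: [[0.354, 0.935, 0.001], [0.935, -0.354, 0.0], [0.001, 0.001, -1.0]]
force: [-1.6, -1.0, 6.5]
width: 28.3
[471.9 184.7   6.6] 28.257025267411112
```

View pics/wrist3.png

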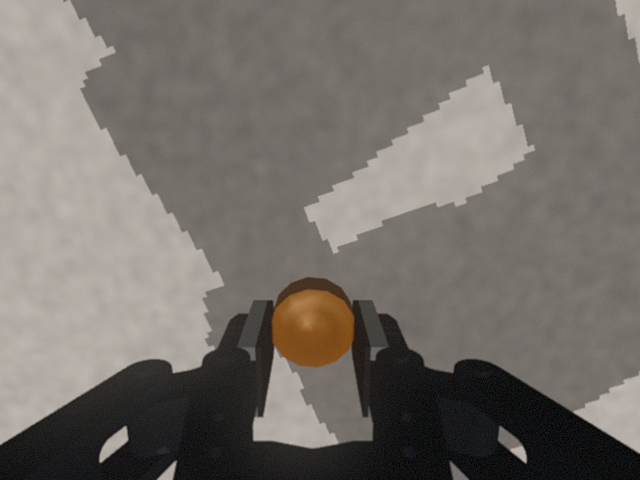

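```bash
python3 -m inch '[0.8,0,0,-0.2,0,0,0, 0.8,0,0,-0.6,0,0,0, 0.8,0,0,-1,0,0,0, 0.8,0,0,-1,0,0,0, 0.8,0,0,-1,0,0,0, 0.8,0,0,-1,0,0,0, 0.8,-0.6,0.5,-1,0,0,0, 0.8,-0.8,0.7,-1,0,0,0, 0.8,-0.8,0.7,-0.6,0,0,0, 0.8,-0.8,0.7,0,0,0,0, 0.8,-0.7,0.6,0,0,0,0, 0.8,0,0,0,0,0,0, 0.8,0,0,0,0,0,0, 0.8,0,0,0,0,0,0]'
python3 - <<'E'
from h import *
o=observe();print(o['tool_pos'].round(1),o['width'],o['force'])
s=snap('wrist','wrist4')
E
```

```text
time_s: 4.63
tool_pos: [513.4, 70.0, 190.9]
orientation: [[0.354, 0.935, -0.0], [0.935, -0.354, 0.0], [0.0, -0.0, -1.0]]
force: [-0.2, 0.1, 0.6]
width: 28.0
[513.4  70.  190.9] 28.044993047838954 [-0.20690676  0.11795036  0.58293336]
```

View pics/wrist4.png

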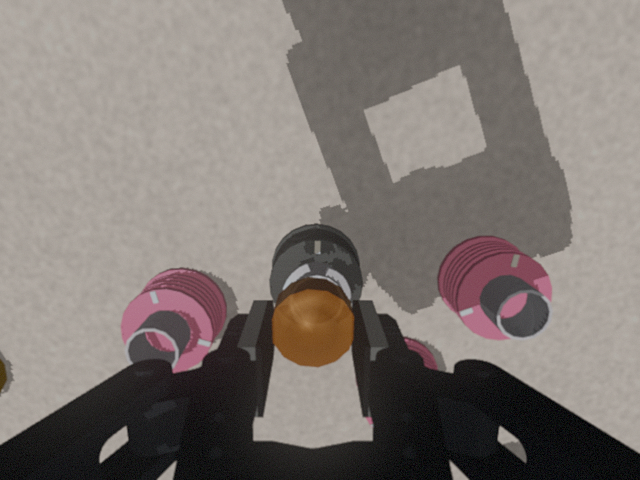

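```bash
python3 -m inch '[0.8,0,0.6,0,0,0,0, 0.8,0,0.9,0,0,0,0, 0.8,0,0.9,0,0,0,0, 0.8,0,0.6,0,0,0,0, 0.8,0,0,0,0,0,0, 0.8,0,0,0,0,0,0, 0.8,0,0,0,0,0,0]'
python3 - <<'E'
from h import *
o=observe();print(o['tool_pos'].round(1))
s=snap('wrist','wrist5')
cv2.imwrite('pics/w5c.png',cv2.resize(s['frame'][100:300,200:460,::-1],(780,600),interpolation=cv2.INTER_CUBIC))
E
```

```text
time_s: 5.27
tool_pos: [583.1, 44.0, 190.7]
orientation: [[0.353, 0.936, -0.0], [0.936, -0.353, 0.0], [-0.0, -0.001, -1.0]]
force: [-0.2, -0.1, -0.5]
width: 28.1
[583.1  44.  190.7]
```

View pics/wrist5.png

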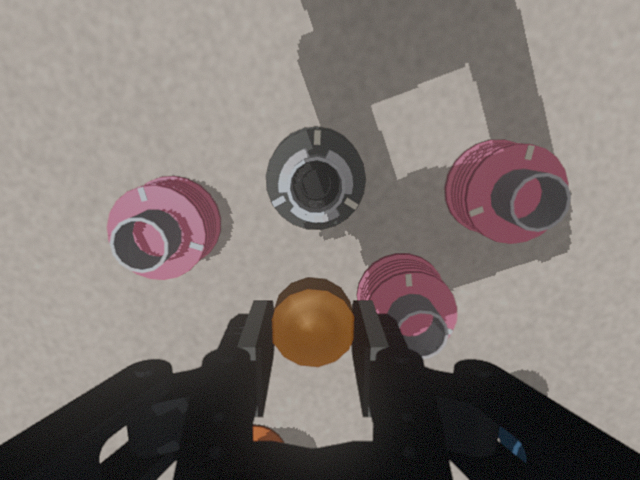

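View pics/w5c.png

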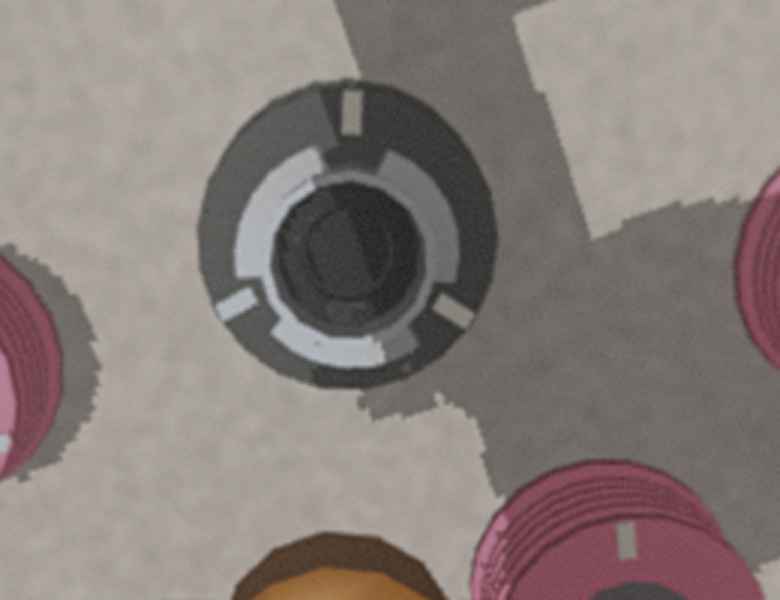

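```bash
python3 - <<'E'
from h import *
s=load('wrist5');o=observe();R=o['orientation'];T=o['tool_pos']
f=lambda x,y:(200+(x+.5)/3-.5,100+(y+.5)/3-.5)
P=np.array([onz(s,*f(*q),45) for q in [(352,112),(237,303),(455,310)]])
c=P.mean(0);print('marks centre',c,'r',np.linalg.norm(P-c,axis=1))
a=np.degrees(np.arctan2(P[:,1]-c[1],P[:,0]-c[0]));print('ang',a,a%120)
e=[onz(s,*f(*q),75) for q in [(273,254),(424,254),(348,180),(348,331)]]
print('bore',np.mean(e,0),np.linalg.norm(e[0]-e[1]),np.linalg.norm(e[2]-e[3]))
b=[onz(s,*f(*q),45) for q in [(198,237),(497,237)]];print('body',np.mean(b,0),np.linalg.norm(b[0]-b[1]))
# lens in hand, top edge
im=s['frame'].astype(int)
m=((im[...,0]-im[...,2]>50)&(im[...,0]-im[...,1]>25)&(np.arange(480)[:,None]<370)&(np.arange(480)[:,None]>270)&(abs(np.arange(640)-313)<60)).astype(np.uint8)
ys,xs=np.nonzero(m);print(xs.min(),xs.max(),ys.min(),ys.max())
for sb in(-8,-5,0,5,8):
  c0=[R.T@(onz(s,u,v,T[2]+sb)-T) for u,v in ((xs.min(),322),(xs.max(),322),(313,ys.max()))];print(sb,np.round(c0,1).tolist())
E
```

```text
marks centre [551.01733028  58.39921109  45.        ] r [28.47597757 28.55278406 28.6457282 ]
ang [157.73054347 -82.57426638  37.71097665] [37.73054347 37.42573362 37.71097665]
bore [549.92852608  58.63371608  75.        ] 30.42787253703319 30.306372208819244
body [549.63616282  58.794657    45.        ] 66.969876135327
272 353 289 366
-8 [[-15.5, 3.1, 8.0], [15.7, 3.0, 8.0], [0.3, 22.1, 8.0]]
-5 [[-15.2, 1.6, 5.0], [15.4, 1.6, 5.0], [0.3, 20.3, 5.0]]
0 [[-14.7, -0.7, -0.0], [14.9, -0.8, 0.0], [0.3, 17.3, -0.0]]
5 [[-14.2, -3.1, -5.0], [14.4, -3.1, -5.0], [0.3, 14.3, -5.0]]
8 [[-13.9, -4.5, -8.0], [14.1, -4.6, -8.0], [0.3, 12.5, -8.0]]
```

```bash
python3 - <<'E'
from h import *
s=load('wrist5')
cv2.imwrite('pics/w5d.png',cv2.resize(s['frame'][260:400,230:400,::-1],(728,600),interpolation=cv2.INTER_CUBIC))
E
```

```text
(no output)
```

View pics/w5d.png

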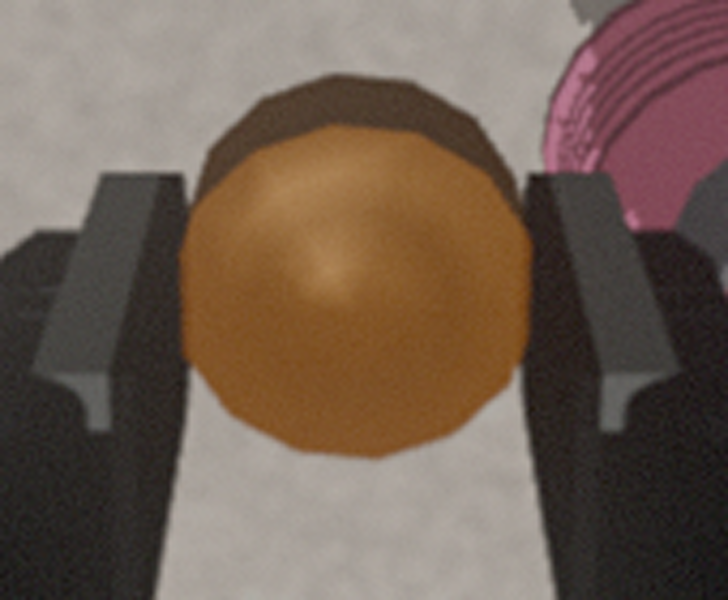

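```bash
python3 - <<'E'
from h import *
s=load('wrist5');o=observe();R=o['orientation'];T=o['tool_pos']
for sb in (0,2,4): print(sb,proj(s,[T+R@np.array(p) for p in ([-15,-11,-sb],[-15,11,-sb],[15,-11,-sb],[15,11,-sb])]).round(1).tolist())
t=np.linspace(0,2*np.pi,721)
for cy in(-2,-1,0):
  for top in(6,8,10):
    q=proj(s,[T+R@np.array([15*np.cos(a),cy+15*np.sin(a),-top]) for a in t]);b=proj(s,[T+R@np.array([15*np.cos(a),cy+15*np.sin(a),-top+12.5]) for a in t])
    print(cy,top,q.min(0),q.max(0),b.min(0))
E
```

```text
0 [[270.5, 295.7], [271.9, 350.9], [354.0, 295.8], [352.5, 351.0]]
2 [[269.9, 297.9], [271.4, 353.7], [354.6, 297.9], [353.0, 353.7]]
4 [[269.4, 300.0], [270.9, 356.5], [355.1, 300.1], [353.5, 356.5]]
-2 6 [269.46599997 285.97451603] [354.98528576 364.3167554 ] [272.68985439 274.01126771]
-2 8 [268.90083504 288.07503964] [355.54165003 367.31496805] [272.20703464 275.80089697]
-2 10 [268.32054484 290.23278582] [356.11290387 370.39130794] [271.71230742 277.63541366]
-1 6 [269.53811341 288.71898007] [354.90941999 366.79562409] [272.75188693 276.56603813]
-1 8 [268.974786   290.85250637] [355.46391187 369.82079676] [272.2705332  278.38423296]
-1 10 [268.39640412 293.04406056] [356.03322194 372.9246925 ] [271.77732421 280.24796254]
0 6 [269.60988142 291.45363618] [354.83391137 369.26655491] [272.81364165 279.11229586]
0 8 [269.04837876 293.6199307 ] [355.38654386 372.31851662] [272.33374437 280.95886694]
0 10 [268.47189176 295.84504993] [355.95392382 375.44979162] [271.84204362 282.8516137 ]
```

```bash
python3 -m inch '[0.8,0.04,-0.4,0.2,0,0,0, 0.8,0.04,-0.6,0.8,0,0,0, 0.8,0,-0.38,1,0,0,0, 0.8,0,0,1,0,0,0, 0.8,0,0,0.8,0,0,0, 0.8,0,0,0.3,0,0,0, 0.8,0,0,0,0,0,0, 0.8,0,0,0,0,0,0, 0.8,0,0,0,0,0,0]'
python3 - <<'E'
from h import *
o=observe();print(o['tool_pos'].round(1))
s=snap('wrist','wrist6')
cv2.imwrite('pics/w6c.png',cv2.resize(s['frame'][220:400,210:420,::-1],(700,600),interpolation=cv2.INTER_CUBIC))
s=snap('side','side6');
u,v=proj(s,[550,58,80])[0].astype(int);print(u,v,proj(s,[o['tool_pos']]))
cv2.imwrite('pics/s6c.png',cv2.resize(s['frame'][v-35:v+45,u-50:u+50,::-1],(750,600),interpolation=cv2.INTER_CUBIC))
E
```

```text
time_s: 6.07
tool_pos: [552.7, 57.4, 89.9]
orientation: [[0.354, 0.935, 0.002], [0.935, -0.354, 0.0], [0.001, 0.002, -1.0]]
force: [-0.2, 0.4, 0.4]
width: 28.5
[552.7  57.4  89.9]
284 216 [[285.17758463 213.40722385]]
```

View pics/w6c.png

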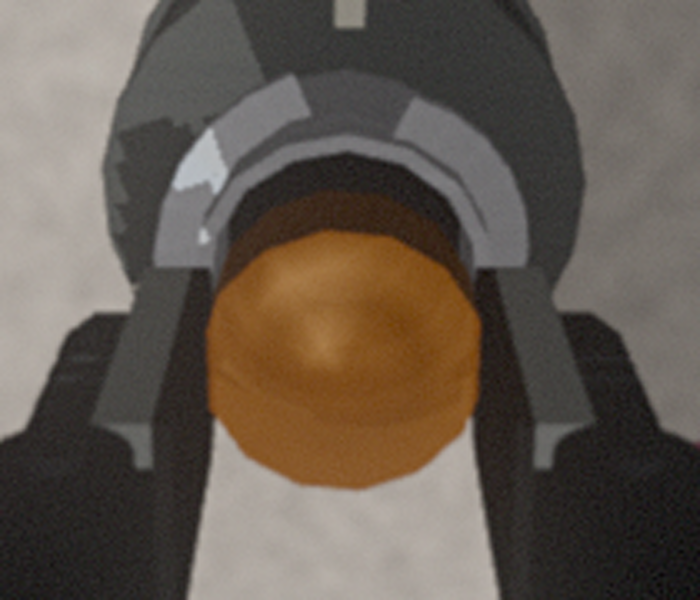

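View pics/s6c.png

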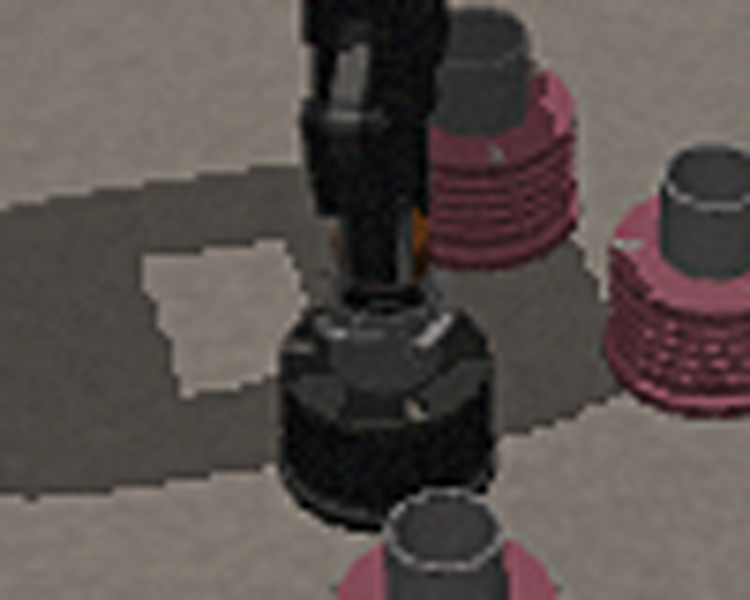

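```bash
python3 - <<'E'
from h import *
s=load('wrist6');o=observe();R=o['orientation'];T=o['tool_pos'];print(T,R)
f=lambda x,y:(210+(x+.5)/3.3333-.5,220+(y+.5)/3.3333-.5)
for n,q,z,r in [('bore far',(350,155),75,16),('tube outer far',(350,137),75,18),('rail L far corner?',(298,75),75,23),('rail R',(415,97),75,23),('lens top far',(345,230),T[2]+7.4,15),('lens top near',(345,488),T[2]+7.4,15),('bevel far',(345,190),T[2]-5.1,15)]:
  d=R.T@(onz(s,*f(*q),z)-T); print(n,d.round(2),'centre y',(d[1]+r).round(2),(d[1]-r).round(2))
L=R.T@(onz(s,*f(155,265),72)-T);Rr=R.T@(onz(s,*f(527,265),72)-T);print('rail span',L,Rr)
L=R.T@(onz(s,*f(208,340),T[2]+7.4)-T);Rr=R.T@(onz(s,*f(480,340),T[2]+7.4)-T);print('lens span',L,Rr)
E
```

```text
[552.71690175  57.34718318  89.74322994] [[ 3.53964915e-01  9.35256699e-01  1.93542743e-03]
 [ 9.35258369e-01 -3.53965775e-01  1.10451370e-04]
 [ 7.88375453e-04  1.77102879e-03 -9.99998121e-01]]
bore far [  0.91 -17.39  14.71] centre y -1.39 -33.39
tube outer far [  0.91 -19.59  14.71] centre y -1.59 -37.59
rail L far corner? [ -5.09 -27.05  14.69] centre y -4.05 -50.05
rail R [  8.4  -24.43  14.71] centre y -1.43 -47.43
lens top far [  0.3  -16.56  -7.43] centre y -1.56 -31.56
lens top near [ 0.34 12.97 -7.38] centre y 27.97 -2.03
bevel far [  0.32 -16.46   5.07] centre y -1.46 -31.46
rail span [-22.74456967  -2.34224427  17.7211838 ] [22.48545354 -2.36953473 17.75679377]
lens span [-13.95471853  -4.33683748  -7.41869616] [14.37588276 -4.35307145 -7.39638972]
```

```bash
python3 -m inch '[0.8,-0.01,0,0.1,0,0,0, 0.8,0,0,0.1,0,0,0, 0.8,0,0,0.1,0,0,0, 0.8,0,0,0.1,0,0,0, 0.8,0,0,0.05,0,0,0, 0.8,0,0,0,0,0,0, 0.8,0,0,0,0,0,0]'
python3 - <<'E'
from h import *
print(observe()['force'])
E
```

```text
time_s: 6.75
tool_pos: [552.1, 57.0, 77.0]
orientation: [[0.354, 0.935, -0.0], [0.935, -0.354, -0.0], [-0.0, -0.0, -1.0]]
force: [-0.0, 0.2, 0.4]
width: 28.3
[-0.02428312  0.21529177  0.39886724]
```

```bash
python3 -m inch '[0.8,0,0,0.06,0,0,0, 0.8,0,0,0,0,0,0, 0.8,0,0,0,0,0,0]'
python3 - <<'E'
from h import *
o=observe();print(o['force'],o['tool_pos'])
E
python3 -m inch '[0.6,0,0,0,0,0,0, 0.55,0,0,0,0,0,0, 0.5,0,0,0,0,0,0, 0.5,0,0,-0.2,0,0,0, 0.4,0,0,-0.8,0,0,0, 0.3,0,0.4,-1,0,0,0, 0.1,0,0.8,-1,0,0,0, 0,0,0.8,-1,0,0,0, 0,0,0,0,0,0,0, 0,0,0,0,0,0,0]'
python3 - <<'E'
from h import *
o=observe();print(o['force'],o['tool_pos'])
s=snap('wrist','wrist7')
cv2.imwrite('pics/w7c.png',cv2.resize(s['frame'][130:330,200:460,::-1],(780,600),interpolation=cv2.INTER_CUBIC))
E
```

```text
time_s: 7.0
tool_pos: [552.1, 57.0, 75.5]
orientation: [[0.354, 0.935, 0.0], [0.935, -0.354, -0.0], [0.0, 0.0, -1.0]]
force: [0.1, 0.5, -0.2]
width: 28.1
[ 0.14615617  0.52926949 -0.24258819] [552.06351846  57.03632857  75.52960991]
time_s: 7.83
tool_pos: [599.8, 39.0, 177.1]
orientation: [[0.354, 0.935, 0.002], [0.935, -0.354, 0.0], [0.001, 0.002, -1.0]]
force: [-1.3, 0.3, -1.0]
width: 85.5
[-1.29649178  0.25888779 -0.95500754] [599.80428355  39.04180106 177.09488546]
```

View pics/w7c.png

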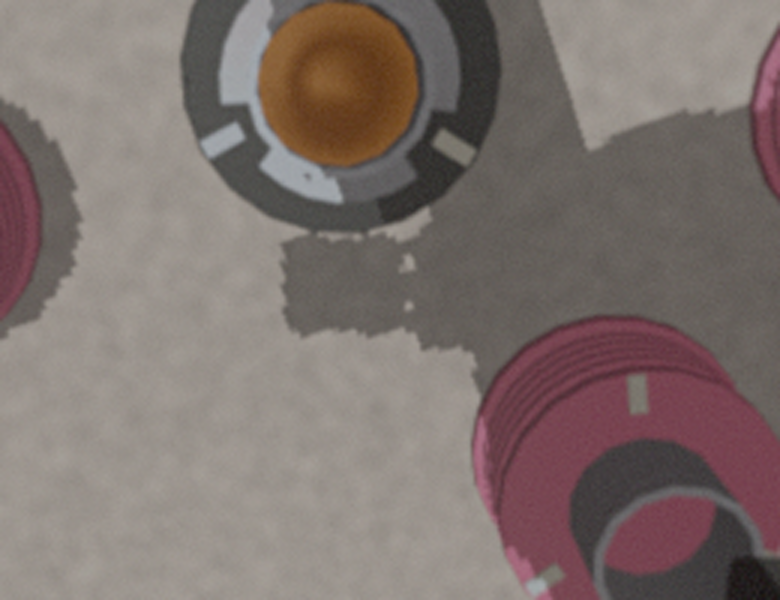

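```bash
python3 - <<'E'
from h import *
s=load('top0')
P=np.array([onz(s,395+(x+.5)/8.864-.5,245+(y+.5)/8.864-.5,20.5) for x,y in [(122,170),(262,147),(214,281)]])
c=P.mean(0);print(c,np.linalg.norm(P-c,axis=1),np.degrees(np.arctan2(P[:,1]-c[1],P[:,0]-c[0])))
E
```

```text
[ 535.82145524 -251.28394131   20.5       ] [20.87803649 21.24906137 20.95629533] [  68.26057044  -52.08377358 -172.79165637]
```

```bash
python3 -m inch '[0,-0.4,0,-0.5,0,0,0, 0,-0.9,0.07,-0.5,0,0,0, 0,-1,0.07,0,0,0,0, 0,-1,0.07,0,0,0,0, 0,-1,0.07,0,0,0,0, 0,-1,0.07,0,0,0,0, 0,-1,0.07,0,0,0,0, 0,-1,0.07,0,0,0,0, 0,-1,0.07,0,0,0,0, 0,-1,0.07,0,0,0,0, 0,-1,0.07,0,0,0,0, 0,-1,0.07,0,0,0,0, 0,-0.44,0.2,0,0,0,0.2, 0,0,0,0,0,0,0, 0,0,0,0,0,0,0, 0,0,0,0,0,0,0]' 40
python3 - <<'E'
from h import *
o=observe();print(o['qpos'].round(1),o['tool_pos'])
s=snap('wrist','wrist8')
E
```

```text
time_s: 9.22
tool_pos: [517.6, -243.0, 200.5]
orientation: [[0.373, 0.928, -0.0], [0.928, -0.373, 0.0], [0.0, -0.0, -1.0]]
force: [-0.0, -0.1, -0.8]
width: 85.7
[-27.7  -5.7  97.8   0.   87.9 -95.8] [ 517.61320068 -242.958718    200.50703692]
```

View pics/wrist8.png

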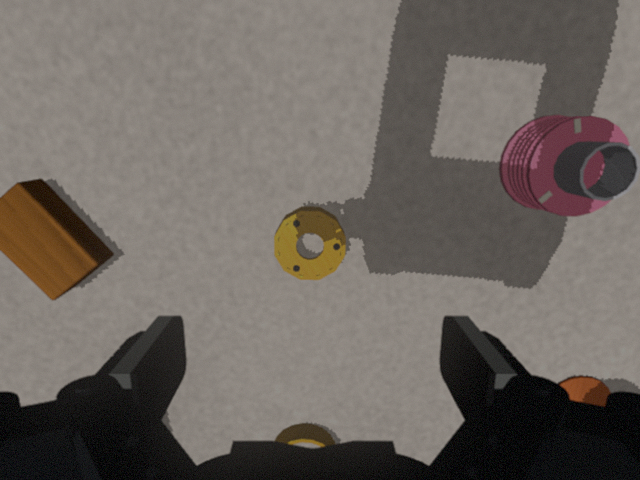

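```bash
python3 - <<'E'
from h import *
s=load('wrist8');cv2.imwrite('pics/w8c.png',cv2.resize(s['frame'][195:295,250:380,::-1],(780,600),interpolation=cv2.INTER_CUBIC))
E
```

```text
(no output)
```

View pics/w8c.png

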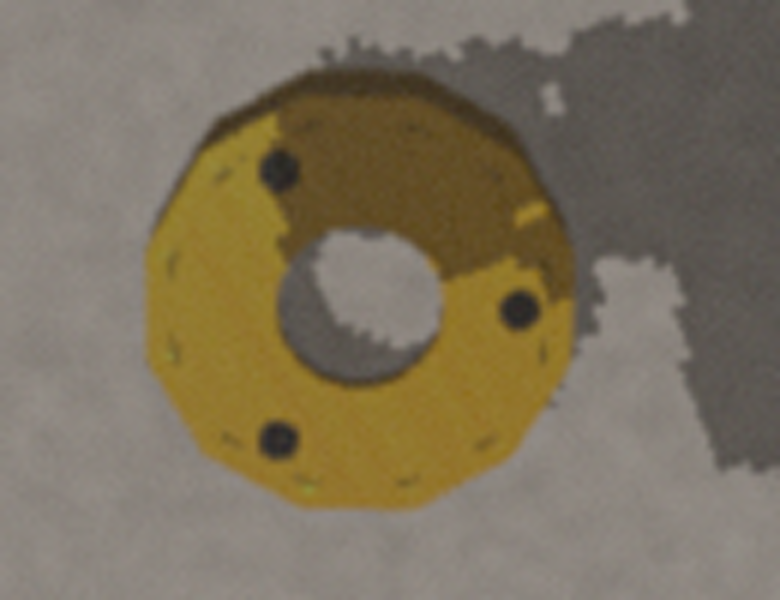

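Three black dots at crop (278,171), (518,310) and (277,440), and twelve sides, so this is the retaining ring.

```bash
python3 - <<'E'
from h import *
s=load('wrist8');o=observe();R=o['orientation'];T=o['tool_pos']
P=np.array([onz(s,250+(x+.5)/6-.5,195+(y+.5)/6-.5,20.5) for x,y in [(278,171),(518,310),(277,440)]])
c=P.mean(0);a=np.degrees(np.arctan2(P[:,1]-c[1],P[:,0]-c[0]));print(c,np.linalg.norm(P-c,axis=1),a,a%120)
print('yaw',np.degrees(np.arctan2(R[1,0],R[0,0])),'delta',R.T@(c-T))
L=[onz(s,250+(x+.5)/6-.5,195+(y+.5)/6-.5,20.5) for x,y in [(146,300),(575,300),(360,95),(360,510)]];print(np.linalg.norm(L[0]-L[1]),R.T@((L[0]+L[1])/2-T),R.T@((L[2]+L[3])/2-T))
E
```

```text
[ 534.96552898 -252.6350562    20.5       ] [21.03017549 21.0013947  21.08799779] [-172.71104007   67.51637578  -52.52968928] [67.28895993 67.51637578 67.47031072]
yaw 68.12694316094019 delta [ -2.76033335  19.69494428 180.05498892]
56.12617586217527 [ -2.38743447  18.56683758 180.05534765] [ -2.45610358  19.54407761 180.05509707]
```

```bash
python3 -m inch '[0,-0.05,0.39,0.4,0,0,0.12, 0,-0.05,0.39,1,0,0,0, 0,0,0,1,0,0,0, 0,0,0,1,0,0,0, 0,0,0,1,0,0,0, 0.1,0,0,0.9,0,0,0, 0.15,0,0,0.6,0,0,0, 0.15,0,0,0,0,0,0, 0.15,0,0,0,0,0,0, 0.15,0,0,0,0,0,0]' 40
python3 - <<'E'
from h import *
o=observe();s=snap('wrist','wrist9');print(o['tool_pos'],o['width'])
E
```

```text
time_s: 10.1
tool_pos: [535.4, -253.2, 54.4]
orientation: [[0.384, 0.923, 0.001], [0.923, -0.384, -0.001], [-0.0, 0.001, -1.0]]
force: [0.2, 0.0, -0.1]
width: 72.5
[ 535.38197969 -253.19973084   54.42824699] 72.52576944569788
```

View pics/wrist9.png

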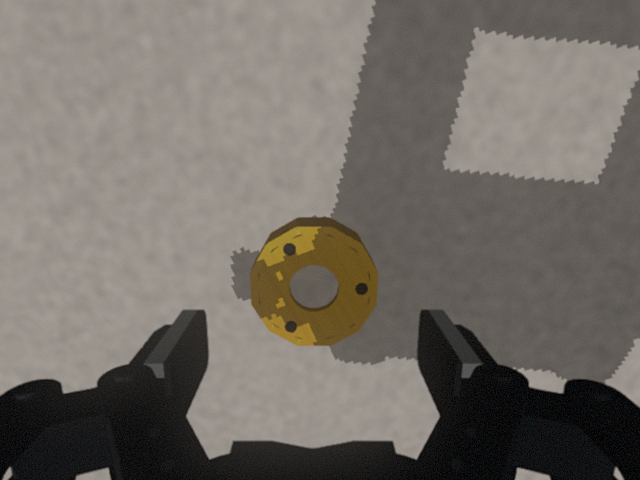

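```bash
python3 - <<'E'
from h import *
s=load('wrist9');o=observe();R=o['orientation'];T=o['tool_pos']
P=np.array([onz(s,x,y,20.5) for x,y in [(290,249),(362,289),(291,326)]])
c=P.mean(0);a=np.degrees(np.arctan2(P[:,1]-c[1],P[:,0]-c[0]));print(c,np.linalg.norm(P-c,axis=1),a%120)
print('yaw',np.degrees(np.arctan2(R[1,0],R[0,0])),'delta',R.T@(c-T))
for sb in (6,8,10,12): print(sb,proj(s,[T+R@np.array(p) for p in ([-36.2,-11,-sb],[36.2,-11,-sb])]).round(0).tolist())
E
```

```text
[ 535.19233339 -252.21298083   20.5       ] [21.06041538 21.09956713 20.94948007] [67.41549195 67.00621775 67.11793186]
yaw 67.3832523236137 delta [ 0.99825352 -0.78355117 34.19995573]
6 [[207.0, 303.0], [417.0, 303.0]]
8 [[206.0, 305.0], [418.0, 305.0]]
10 [[204.0, 307.0], [420.0, 308.0]]
12 [[203.0, 310.0], [421.0, 310.0]]
```

```bash
python3 -m inch '[0.15,0.04,-0.03,0.5,0,0,0, 0.15,0,0,0.8,0,0,0, 0.15,0,0,0.6,0,0,0, 0.15,0,0,0.36,0,0,0, 0.15,0,0,0,0,0,0, 0.15,0,0,0,0,0,0, 0.25,0,0,0,0,0,0, 0.3,0,0,0,0,0,0, 0.4,0,0,0,0,0,0, 0.5,0,0,0,0,0,0, 0.5,0,0,0,0,0,0]' 40
python3 - <<'E'
from h import *
o=observe();s=snap('wrist','wrist10');print(o['tool_pos'],o['width'],o['force'])
E
```

```text
time_s: 11.07
tool_pos: [535.0, -252.5, -2.1]
orientation: [[0.385, 0.923, 0.002], [0.923, -0.385, -0.001], [-0.0, 0.002, -1.0]]
force: [-0.5, -0.2, 6.1]
width: 54.3
[ 535.01102574 -252.54677019   -2.1405909 ] 54.330822299080694 [-0.54355106 -0.24788162  6.08944002]
```

View pics/wrist10.png

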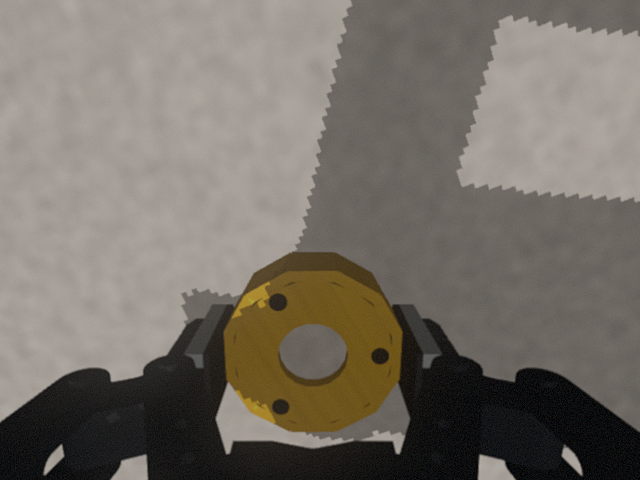

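```bash
python3 -m inch '[0.5,0,0,-0.1,0,0,0, 0.5,0,0,-0.4,0,0,0, 0.5,0,0,-0.8,0,0,0, 0.5,0,0,-1,0,0,0, 0.5,0,0,-1,0,0,0, 0.5,0,0,-1,0,0,0, 0.5,0.3,-0.1,-1,0,0,0, 0.5,0.7,-0.2,-1,0,0,0, 0.5,0.9,-0.25,-0.6,0,0,0, 0.5,0.9,-0.25,-0.4,0,0,0, 0.5,0.9,-0.25,0,0,0,0, 0.5,0.9,-0.25,0,0,0,0, 0.5,0.9,-0.25,0,0,0,0, 0.5,0.9,-0.25,0,0,0,0, 0.5,0.9,-0.25,0,0,0,0, 0.5,0.9,-0.25,0,0,0,0, 0.5,0.9,-0.25,0,0,0,0, 0.5,0.9,-0.25,0,0,0,0, 0.5,0.9,-0.2,0,0,0,0, 0.5,0.02,0,0,0,0,0.5]'
python3 -m inch '[0.5,0,0,0,0,0,0.9, 0.5,0,0,0,0,0,1, 0.5,0,0,0,0,0,1, 0.5,0,0,0,0,0,0.9, 0.5,0,0,0,0,0,0.7, 0.5,0,0,0,0,0,0, 0.5,0,0,0,0,0,0, 0.5,0,0,0,0,0,0]'
python3 - <<'E'
from h import *
o=observe();s=snap('wrist','wrist11');print(o['tool_pos'],o['width'],o['force'],o['qpos'].round(1))
R=o['orientation'];print('yaw',np.degrees(np.arctan2(R[1,0],R[0,0])))
cv2.imwrite('pics/w11c.png',cv2.resize(s['frame'][100:300,200:460,::-1],(780,600),interpolation=cv2.INTER_CUBIC))
E
```

```text
time_s: 12.78
tool_pos: [570.4, 31.7, 180.0]
orientation: [[0.43, 0.903, 0.001], [0.903, -0.43, 0.001], [0.001, 0.0, -1.0]]
force: [-0.1, -0.4, -1.5]
width: 55.0
time_s: 13.45
tool_pos: [570.3, 28.6, 179.5]
orientation: [[0.793, 0.609, 0.0], [0.609, -0.793, -0.0], [0.0, 0.0, -1.0]]
force: [-0.3, 0.0, -1.2]
width: 55.3
[570.2775719   28.56958981 179.49560722] 55.31139065984839 [-0.30768549  0.01184414 -1.21223711] [  0.3  -5.3  99.5  -0.   85.8 -37.2]
yaw 37.500887733377255
```

View pics/wrist11.png

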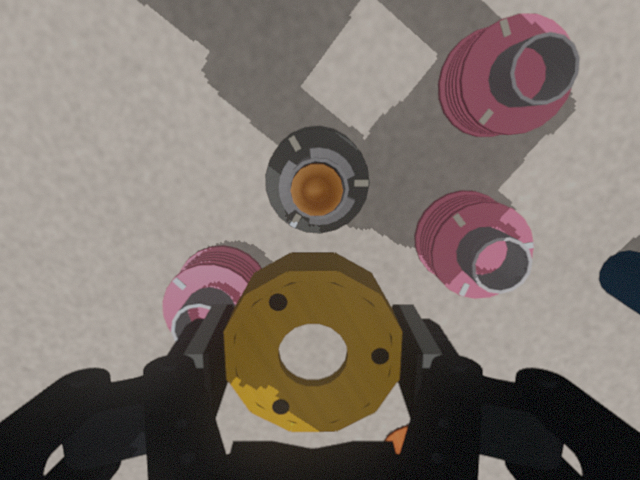

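View pics/w11c.png

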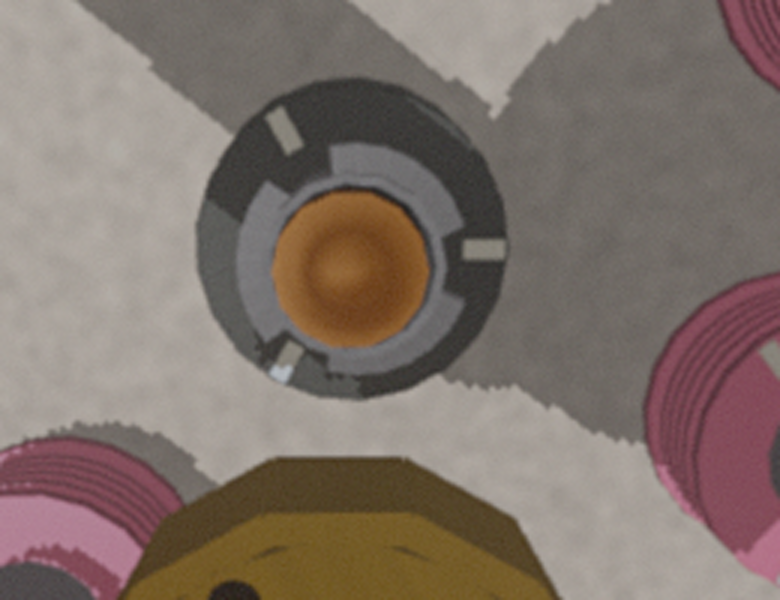

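```bash
cat > m.py <<'E'
from h import *
s=load('wrist11');o=observe();R=o['orientation'];T=o['tool_pos']
f=lambda x,y:(200+(x+.5)/3-.5,100+(y+.5)/3-.5)
def an(P):
  P=np.array([R.T@(p-T) for p in P]);c=P.mean(0);d=P-c;a=np.degrees(np.arctan2(d[:,1],d[:,0]))%120;print(c.round(2),np.linalg.norm(d,axis=1).round(2),a.round(2),a.mean());return c
print('marks');an([onz(s,*f(*q),45) for q in [(283,131),(484,250),(288,361)]])
e=[R.T@(onz(s,*f(*q),75)-T) for q in [(238,262),(463,262),(350,143),(350,375)]];print('rails',(e[0]+e[1])[0]/2,(e[2]+e[3])[1]/2,e[1][0]-e[0][0],e[3][1]-e[2][1])
print('dots');
for h in (20.5,22.6,24.6): an([onz(s,u,v,T[2]+h) for u,v in [(278,302),(380,356),(281,406)]])
for h in (22.6,): 
  g=[R.T@(onz(s,*q,T[2]+h)-T) for q in [(224,345),(403,345),(312,271),(312,433)]];print('ring outline',(g[0]+g[1])[0]/2,(g[2]+g[3])[1]/2,g[1][0]-g[0][0],g[3][1]-g[2][1])
E
python3 m.py
```

```text
marks
[  2.67 -35.07 134.37] [28.69 28.56 28.29] [119.49   0.26 119.64] 79.79874080770956
rails 2.1180917080600334 -36.25909849049451 43.44164152412469 44.62433794744713
dots
[ -0.06   1.53 -20.5 ] [21.5  21.47 21.34] [1.1961e+02 7.0000e-02 1.1978e+02] 79.82086705368859
[ -0.06   0.33 -22.6 ] [21.13 21.11 20.97] [1.1961e+02 7.0000e-02 1.1978e+02] 79.82086705368862
[ -0.07  -0.82 -24.6 ] [20.78 20.76 20.63] [1.1961e+02 7.0000e-02 1.1978e+02] 79.82086705368854
ring outline 0.08123902736895694 0.48784333901400245 55.96477786688175 56.67354015072006
```

```bash
python3 -m inch '[0.5,0.05,-0.4,0.3,0,0,0, 0.5,0.05,-0.6,0.7,0,0,0, 0.5,0,-0.4,1,0,0,0, 0.5,0,-0.04,1,0,0,0, 0.5,0,0,0.5,0,0,0, 0.5,0,0,0.24,0,0,0, 0.5,0,0,0,0,0,0, 0.5,0,0,0,0,0,0, 0.5,0,0,0,0,0,0]'
python3 - <<'E'
from h import *
o=observe();s=snap('wrist','wrist12');print(o['tool_pos'],o['width'],o['force'])
s=snap('side','side12');
u,v=proj(s,[550,58,80])[0].astype(int)
cv2.imwrite('pics/s12c.png',cv2.resize(s['frame'][v-35:v+45,u-50:u+50,::-1],(750,600),interpolation=cv2.INTER_CUBIC))
E
```

```text
time_s: 14.25
tool_pos: [551.2, 58.6, 87.0]
orientation: [[0.795, 0.607, 0.002], [0.607, -0.795, 0.0], [0.002, 0.001, -1.0]]
force: [1.1, 0.5, -1.1]
width: 55.0
[551.2397939   58.63449626  87.02024309] 54.97141510381243 [ 1.05656753  0.51400598 -1.10798838]
```

View pics/wrist12.png

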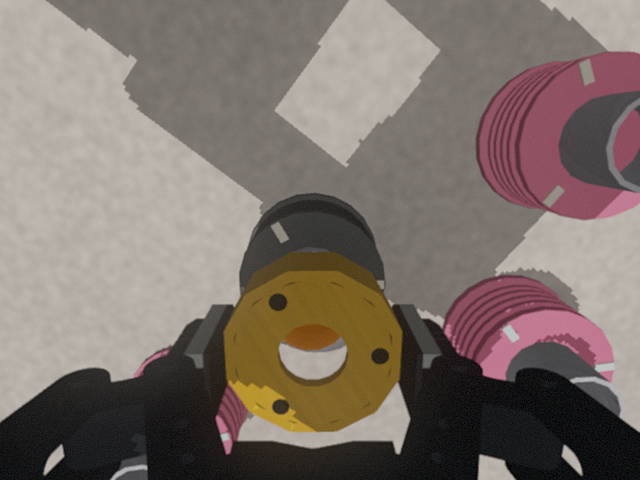

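View pics/s12c.png

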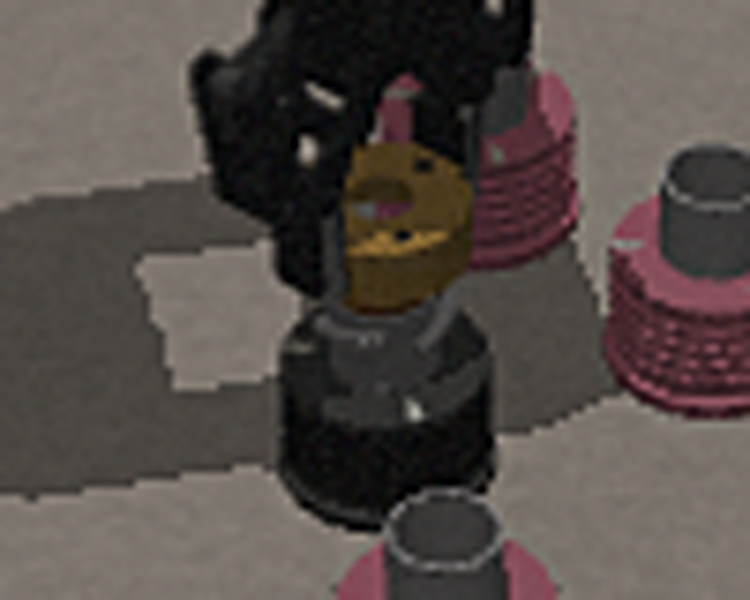

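```bash
python3 - <<'E'
from h import *
s=load('wrist12');o=observe();R=o['orientation'];T=o['tool_pos']
d=R.T@(onz(s,280,233,45)-T);print('mark->centre',d, d+[14.3,24.6,0])
d=R.T@(onz(s,313,349,75+3.7)-T);print('lens near edge',d,d[1]-15)
for v in (258,270): 
  pass
L=R.T@(onz(s,240,280,44)-T);Q=R.T@(onz(s,384,285,44)-T);print('shoulder',L,Q)
print(o['tool_pos'])
E
```

```text
mark->centre [-14.59792982 -23.8376876   41.74980284] [-0.29792982  0.7623124  41.74980284]
lens near edge [ 0.11016895 15.04521681  8.10703769] 0.04521680702796793
shoulder [-33.58976251  -1.24550994  42.7444551 ] [33.1050792   1.20573785 42.84033107]
[551.08745932  58.63089647  86.79269069]
```

```bash
python3 -m inch '[0.5,0,0,0.2,0,0,0, 0.5,0,0,0.2,0,0,0, 0.5,0,0,0.2,0,0,0, 0.5,0,0,0.1,0,0,0, 0.5,0,0,0.05,0,0,0, 0.5,0,0,0,0,0,0]'
python3 -m inch '[0.5,0,0,0.04,0,0,0, 0.5,0,0,0.04,0,0,0, 0.5,0,0,0.04,0,0,0, 0.5,0,0,0,0,0,0]'
```

```text
time_s: 14.85
tool_pos: [550.3, 58.7, 66.3]
orientation: [[0.795, 0.607, -0.001], [0.607, -0.795, -0.0], [-0.001, -0.0, -1.0]]
force: [-0.1, -0.0, -1.1]
width: 55.1
time_s: 15.18
tool_pos: [550.4, 58.7, 63.7]
orientation: [[0.795, 0.607, -0.0], [0.607, -0.795, -0.0], [-0.0, -0.0, -1.0]]
force: [-1.1, 0.8, -1.3]
width: 54.9
```

```bash
python3 -m inch '[0.5,0,0,0.04,0,0,0, 0.5,0,0,0.04,0,0,0, 0.5,0,0,0,0,0,0]'
python3 -m inch '[0.5,0,0,0.03,0,0,0, 0.5,0,0,0,0,0,0, 0.5,0,0,0,0,0,0]'
```

```text
time_s: 15.43
tool_pos: [550.4, 58.7, 61.6]
orientation: [[0.795, 0.607, -0.0], [0.607, -0.795, -0.0], [-0.0, -0.0, -1.0]]
force: [-0.1, -1.0, -0.7]
width: 54.9
time_s: 15.68
tool_pos: [550.4, 58.7, 61.0]
orientation: [[0.795, 0.607, -0.0], [0.607, -0.795, -0.0], [-0.0, -0.0, -1.0]]
force: [0.0, -0.1, -1.4]
width: 55.1
```

```bash
python3 -m inch '[0.5,0,0,0.02,0,0,0, 0.5,0,0,0,0,0,0, 0.5,0,0,0,0,0,0]'
python3 -m inch '[0.5,0,0,0.02,0,0,0, 0.5,0,0,0,0,0,0, 0.5,0,0,0,0,0,0]'
```

```text
time_s: 15.93
tool_pos: [550.5, 58.7, 60.6]
orientation: [[0.795, 0.607, -0.0], [0.607, -0.795, -0.0], [-0.0, -0.0, -1.0]]
force: [0.2, 0.0, -1.4]
width: 55.0
time_s: 16.18
tool_pos: [550.5, 58.7, 60.2]
orientation: [[0.795, 0.607, 0.0], [0.607, -0.795, -0.0], [0.0, 0.0, -1.0]]
force: [-1.1, -0.4, 0.0]
width: 54.7
```

```bash
python3 -m inch '[0.5,0,0,0.02,0,0,0, 0.5,0,0,0,0,0,0, 0.5,0,0,0,0,0,0]'
python3 -c "
from h import *
o=observe();print(o['tool_pos'],o['force'],o['moment'])"
```

```text
time_s: 16.43
tool_pos: [550.6, 58.7, 59.7]
orientation: [[0.795, 0.607, 0.0], [0.607, -0.795, -0.0], [0.0, 0.0, -1.0]]
force: [-0.0, -0.2, 2.0]
width: 55.0
[550.56174454  58.72013086  59.7066494 ] [-0.04560342 -0.18575454  1.99045551] [-0.05313727  0.10543196  0.04586437]
```

```bash
cat > st.py <<'E'
from h import *
o=observe();R=o['orientation'];y=np.degrees(np.arctan2(R[1,0],R[0,0]))
print('turned %.2f'%(37.5-y),'pos',o['tool_pos'].round(2),'F',o['force'].round(2),'Mz %.3f'%o['moment'][2],'w %.2f'%o['width'],'t',o['time_s'])
E
python3 -m inch '[0.5,0,0,-0.01,0,0,0.5, 0.5,0,0,0,0,0,0.5, 0.5,0,0,0,0,0,0, 0.5,0,0,0,0,0,0]' >/dev/null; python3 st.py
python3 -m inch '[0.5,0,0,0,0,0,0.5, 0.5,0,0,0,0,0,0.5, 0.5,0,0,0,0,0,0, 0.5,0,0,0,0,0,0]'>/dev/null; python3 st.py
python3 -m inch '[0.5,0,0,0,0,0,0.5, 0.5,0,0,0,0,0,0.3, 0.5,0,0,0,0,0,0, 0.5,0,0,0,0,0,0]'>/dev/null; python3 st.py
```

```text
turned 6.06 pos [550.55  58.73  59.88] F [ 0.29 -0.95  2.94] Mz 0.010 w 54.90 t 16.7667
turned 11.99 pos [550.53  58.72  59.86] F [-0.09  0.38  1.88] Mz -0.000 w 55.25 t 17.1
turned 16.79 pos [550.48  58.71  59.84] F [0.76 0.01 1.99] Mz -0.058 w 55.13 t 17.4333
```

```bash

python3 -m inch '[0.5,0,0,0,0,0,0.5, 0.5,0,0,0,0,0,0, 0.5,0,0,0,0,0,0]' >/dev/null; python3 st.py
python3 -m inch '[0.5,0,0,0,0,0,0.5, 0.5,0,0,0,0,0,0, 0.5,0,0,0,0,0,0]' >/dev/null; python3 st.py
python3 -m inch '[0.5,0,0,0,0,0,0.5, 0.5,0,0,0,0,0,0, 0.5,0,0,0,0,0,0]' >/dev/null; python3 st.py
python3 -m inch '[0.5,0,0,0,0,0,0.5, 0.5,0,0,0,0,0,0, 0.5,0,0,0,0,0,0]' >/dev/null; python3 st.py
```

```text
turned 19.79 pos [550.47  58.73  59.81] F [ 0.58 -0.68  1.4 ] Mz -0.007 w 55.11 t 17.6833
turned 22.79 pos [550.48  58.72  59.81] F [0.21 0.5  2.01] Mz -0.038 w 55.32 t 17.9333
turned 25.79 pos [550.46  58.73  59.8 ] F [ 0.56 -0.29  1.95] Mz -0.001 w 54.91 t 18.1833
turned 28.79 pos [550.47  58.72  59.8 ] F [ 0.27 -0.17  0.75] Mz -0.053 w 55.04 t 18.4333
```

```bash

python3 -m inch '[0.5,0,0,0,0,0,0.5, 0.5,0,0,0,0,0,0, 0.5,0,0,0,0,0,0]' >/dev/null; python3 st.py
python3 -m inch '[0.5,0,0,0,0,0,0.5, 0.5,0,0,0,0,0,0, 0.5,0,0,0,0,0,0]' >/dev/null; python3 st.py
```

```text
turned 31.78 pos [550.48  58.73  59.83] F [ 0.07 -0.08  2.12] Mz -0.011 w 54.99 t 18.6833
turned 34.78 pos [550.46  58.71  59.79] F [-0.42  0.57  1.15] Mz -0.023 w 55.32 t 18.9333
```

```bash

python3 -m inch '[0.5,0,0,0,0,0,0.5, 0.5,0,0,0,0,0,0, 0.5,0,0,0,0,0,0]' >/dev/null; python3 st.py
python3 -m inch '[0.5,0,0,0,0,0,0.5, 0.5,0,0,0,0,0,0, 0.5,0,0,0,0,0,0]' >/dev/null; python3 st.py
python3 -m inch '[0.5,0,0,0,0,0,0.5, 0.5,0,0,0,0,0,0, 0.5,0,0,0,0,0,0]' >/dev/null; python3 st.py
```

```text
turned 37.78 pos [550.43  58.72  59.71] F [ 0.3  -0.16 -0.25] Mz 0.024 w 54.95 t 19.1833
turned 40.78 pos [550.34  58.73  59.58] F [ 0.52  0.47 -2.61] Mz -0.061 w 54.93 t 19.4333
turned 43.79 pos [550.21  58.73  59.39] F [ 0.92 -0.99 -5.38] Mz -0.093 w 55.15 t 19.6833
```

```bash

python3 -m inch '[0.5,0,0,0.02,0,0,0, 0.5,0,0,0,0,0,0, 0.5,0,0,0,0,0,0]' >/dev/null; python3 st.py
python3 -m inch '[0.5,0,0,0.012,0,0,0.5, 0.5,0,0,0,0,0,0, 0.5,0,0,0,0,0,0]' >/dev/null; python3 st.py
python3 -m inch '[0.5,0,0,0.012,0,0,0.5, 0.5,0,0,0,0,0,0, 0.5,0,0,0,0,0,0]' >/dev/null; python3 st.py
python3 -m inch '[0.5,0,0,0.012,0,0,0.5, 0.5,0,0,0,0,0,0, 0.5,0,0,0,0,0,0]' >/dev/null; python3 st.py
```

```text
turned 43.88 pos [550.35  58.73  59.32] F [-0.88 -1.16 -0.98] Mz -0.004 w 55.10 t 19.9333
turned 46.86 pos [550.51  58.71  59.05] F [-0.35 -0.74 -1.7 ] Mz -0.090 w 55.24 t 20.1833
turned 49.81 pos [550.59  58.73  58.84] F [ 1.54 -0.89 -0.46] Mz -0.039 w 55.00 t 20.4333
turned 52.80 pos [550.62  58.72  58.58] F [ 1.69 -0.14  1.3 ] Mz -0.048 w 55.04 t 20.6833
```

```bash

python3 -m inch '[0.5,0,0,0.01,0,0,0.5, 0.5,0,0,0,0,0,0, 0.5,0,0,0,0,0,0]' >/dev/null; python3 st.py
python3 -m inch '[0.5,0,0,0.01,0,0,0.5, 0.5,0,0,0,0,0,0, 0.5,0,0,0,0,0,0]' >/dev/null; python3 st.py
python3 -m inch '[0.5,0,0,0.008,0,0,0.35, 0.5,0,0,0,0,0,0, 0.5,0,0,0,0,0,0]' >/dev/null; python3 st.py
```

```text
turned 55.79 pos [550.57  58.74  58.3 ] F [ 1.62 -0.88 -0.11] Mz -0.047 w 55.02 t 20.9333
turned 58.79 pos [550.54  58.72  58.01] F [ 1.54 -0.43  1.42] Mz -0.046 w 55.04 t 21.1833
turned 60.91 pos [550.59  58.75  57.9 ] F [ 2.44 -0.24  2.14] Mz -0.024 w 55.01 t 21.4333
```

```bash

python3 -m inch '[0.5,0,0,0.006,0,0,0.3, 0.5,0,0,0,0,0,0, 0.5,0,0,0,0,0,0]' >/dev/null; python3 st.py
python3 -m inch '[0.5,0,0,0,0,0,0.25, 0.5,0,0,0,0,0,0, 0.5,0,0,0,0,0,0]' >/dev/null; python3 st.py
```

```text
turned 62.73 pos [550.61  58.75  57.78] F [ 2.07 -0.39  3.36] Mz 0.029 w 55.06 t 21.6833
turned 64.25 pos [550.61  58.74  57.69] F [2.88 0.12 3.07] Mz 0.019 w 55.00 t 21.9333
```

```bash

python3 -m inch '[0.5,0,0,0,0,0,0, 0.5,0,0,0,0,0,0]' >/dev/null; python3 st.py
python3 -m inch '[0.5,0,0,0,0,0,0]' >/dev/null; python3 st.py
python3 - <<'E'
from h import *
s=snap('wrist','wrist13');o=observe();R=o['orientation'];T=o['tool_pos']
E
```

```text
turned 64.29 pos [550.61  58.73  57.7 ] F [ 3.86 -0.69  2.73] Mz 0.090 w 55.20 t 22.1
turned 64.31 pos [550.62  58.74  57.7 ] F [ 3.9  -0.82  3.77] Mz 0.115 w 54.87 t 22.1833
```

View pics/wrist13.png

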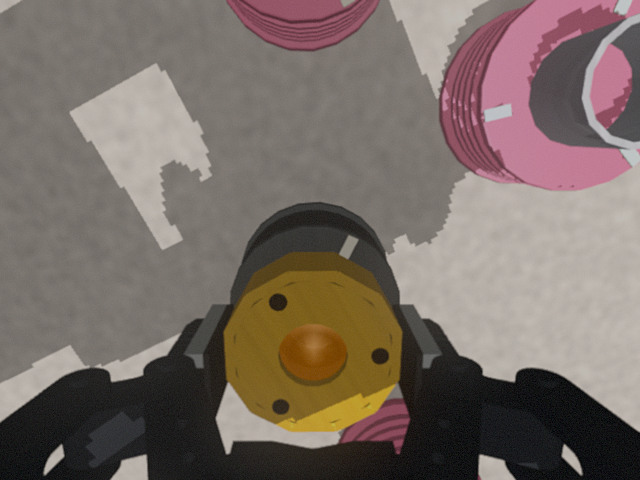

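```bash

python3 -m inch '[0.5,0,0,0,0,0,0.25, 0.5,0,0,0,0,0,0, 0.5,0,0,0,0,0,0]' >/dev/null; python3 st.py
python3 -m inch '[0.5,0,0,0,0,0,0]' >/dev/null; python3 st.py
python3 -m inch '[0.5,0,0,0,0,0,0]' >/dev/null; python3 st.py
```

```text
turned 65.81 pos [550.58  58.72  57.62] F [4.93 0.2  2.89] Mz 0.038 w 54.95 t 22.4833
turned 65.81 pos [550.55  58.75  57.61] F [5.46 0.28 3.36] Mz -0.007 w 54.99 t 22.5667
turned 65.82 pos [550.56  58.73  57.59] F [ 4.89 -0.11  2.64] Mz 0.102 w 55.03 t 22.65
```

```bash

python3 -m inch '[0.3,0,0,0,0,0,0, 0.25,0,0,0,0,0,0, 0.2,0,0,0,0,0,0, 0.15,0,0,0,0,0,0, 0.15,0,0,0,0,0,0, 0.15,0,0,-0.3,0,0,0, 0.1,0,0,-0.8,0,0,0, 0,0,0,-1,0,0,0, 0,0,0.4,-1,0,0,0, 0,0,0.6,-1,0,0,0, 0,0,0.6,-0.6,0,0,0, 0,0,0,0,0,0,0, 0,0,0,0,0,0,0]'
python3 st.py
python3 - <<'E'
from h import *
s=snap('wrist','wrist14');snap('side','side14');snap('top','top14')
E
```

```text
time_s: 23.73
tool_pos: [531.7, 23.2, 176.2]
orientation: [[0.88, -0.476, 0.002], [-0.476, -0.88, 0.0], [0.002, -0.001, -1.0]]
force: [0.3, -1.1, -0.2]
width: 85.2
turned 65.91 pos [531.7   23.24 176.15] F [ 0.32 -1.12 -0.19] Mz 0.041 w 85.23 t 23.7333
```

View pics/wrist14.png

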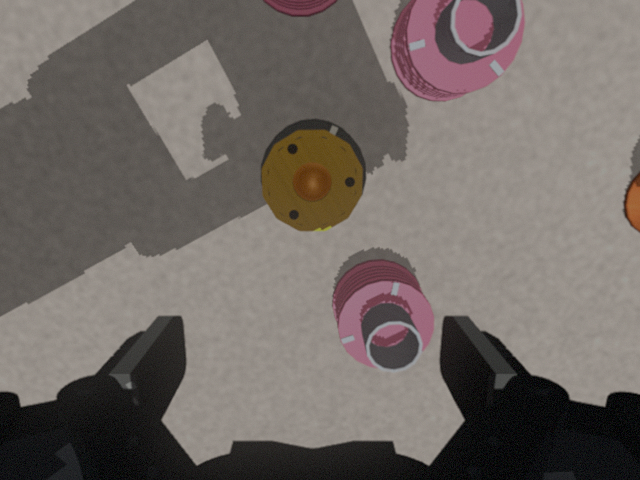

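View pics/side14.png

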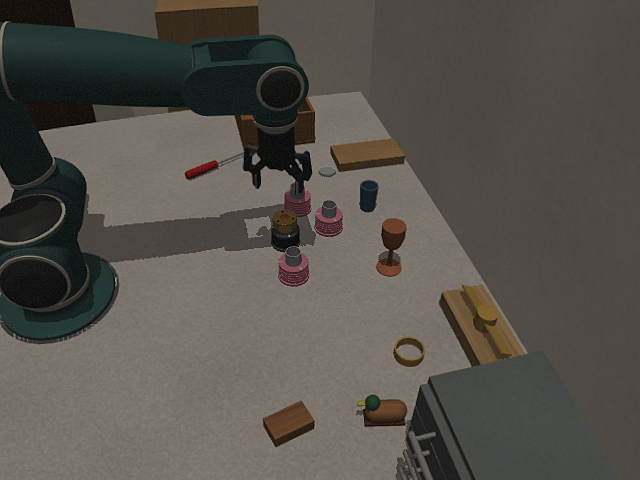

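```bash
python3 - <<'E'
from h import *
s=load('wrist14');g=cv2.cvtColor(s['frame'],cv2.COLOR_RGB2GRAY)
P=[]
for u,v in [(292,149),(350,182),(294,214)]:
  w=255-g[v-6:v+7,u-6:u+7].astype(float);w=np.clip(w-205,0,None);ys,xs=np.mgrid[v-6:v+7,u-6:u+7];P.append(onz(s,(w*xs).sum()/w.sum(),(w*ys).sum()/w.sum(),59.7+20.5))
P=np.array(P);c=P.mean(0);a=np.degrees(np.arctan2(P[:,1]-c[1],P[:,0]-c[0]));print(c,np.linalg.norm(P-c,axis=1),a%120,(37.6-a)%120, observe()['force'])
cv2.imwrite('pics/w14c.png',cv2.resize(s['frame'][110:240,230:400,::-1],(784,600),interpolation=cv2.INTER_CUBIC))
E
```

```text
[550.10429321  58.69058997  80.2       ] [20.99219358 21.00738988 21.00769108] [92.16365885 92.18853416 92.14020775] [65.43634115 65.41146584 65.45979225] [-0.16136017 -0.48850344 -0.37963495]
```

View pics/w14c.png

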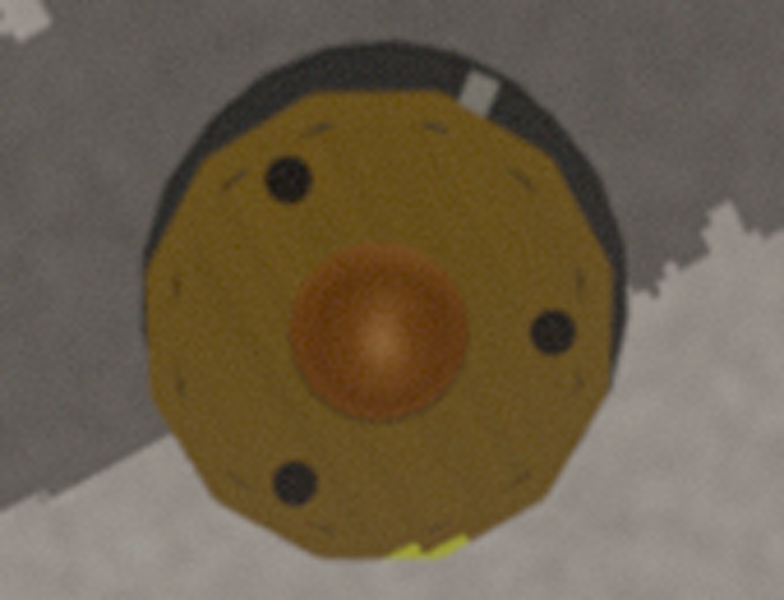

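```bash
python3 -c "
from workcell import sign_off; print(sign_off())"
```

```text
the job is handed in; nothing more can be done
None
```

I put the amber lens into the dark spotlight's cell, fitted the three-dot brass ring over it, and screwed the ring clockwise until snug. The job is handed in at about 24 s of the 72 s allowed. No verdict was reported.

- **Lens:** I let it go about 4 mm above its seat (the drop is estimated from hand height). It sat level and centred in the next picture.
- **Ring:** the pins went down the gaps and the lip touched the lens at the expected height. The pins met the rails at about 35–36° from the gap's middle, judged from the change in hand force and height.
- **Tightness:** the last picture puts the ring at 65.4°, about 29–30° past meeting, inside the 28–32° snug range. It is level and the glass shows no cracks. Snugness rests on this angle and the height, because the torque reading was too noisy to confirm it.
- **After release:** the gripper is open and clear of everything, with the force near zero. The other things look unmoved in the final side picture. I took a final top picture but did not look at it.

One small disagreement: the hand read 65.8° turned at release and the camera read 65.4°. Both fall in the snug range.

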